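Put the punch back in its gauge hole

ROBOT

A 6-joint arm with a two-finger parallel gripper is mounted at the origin on the work surface. World frame = base frame: x ahead of the robot, y to its left, z up, the work surface at z = 0. Lengths are in mm, angles in rad, forces in N, time in s.
With the tool pointing down it reaches from about 225 to 725 mm from the base axis. Payload 3.1 kg.
Tool frame: the origin (TCP) lies on the centre line of the jaws, within the pads' length; the fingertips stand 25 mm ahead of it and the grasp point (between the pads) lies 6 mm ahead of it (tip_extent is the distance from the TCP to the fingertips, in mm); z points along the fingers, y is the direction in which the jaws open and shut (so a half turn about z gives the same grasp; the last joint's range is limited). The gripper opens to 85 mm and grips with 20 to 120 N. Pads are 22 mm wide; open, the fingers measure 114 mm over their backs; the gripper's body (76 mm by 85 mm) begins 54 mm behind the grasp point. The pads swing forward as they close: fully open they stand 13 mm farther back than shut.
Start: joints at [-1.286, 0.048, 0.099, 1.622, 0, 1.443], TCP at [210.602, -480.899, 225.012] pointing down, gripper open.
Joint ranges: [-2.91, 2.91], [-0.99, 1.94], [-1.21, 1.42], [-2.12, 2.29], [-1.49, 1.47], [-3.14, 3.14]. Speed limits (rad/s): [2.79, 2.79, 3.14, 3.14, 3.14, 3.14].

INTERFACE

Orientations are given as a rotation vector (axis times angle).
In Python, from plant import * gives the robot as it stands.
- The arm moves only by the shell command python3 -m pendant 'ROWS' [FORCE]. ROWS is JSON, a list of rows, each a list of 3 entries, a list of its own where there are three numbers: the finger opening in mm, from 0 to 85.4, then the shift along the world's x, y, z in mm, then the turn, a rotation vector about the world's x, y, z in rad. A call has 1 to 12 rows; each row shifts and turns the commanded pose from where the row before left it; what a row does not reach is not made up. A row lasts 1/12 s, in which the tool goes at most 41.7 mm and 7.16 degrees, less where a joint would pass 70% of its speed; a pose out of reach is approached as far as the arm can. A call is refused whole if a number of a shift passes 41.7 or a number of a turn 0.125, either way. A call with a gripper value outside its range is refused whole. The fingers move at their own pace and stop on an object; FORCE is the grip in N (left out, the last holds). Time passes only in rows, so rows that do not move let the fingers close. It gives the time, the measured TCP pose, the force and the opening at its end, in the units of the state.
- get_obs(): the state, without advancing time (a new reading comes with each control period).
- capture(name): name is "scene" or "top" or "wrist"; returns (picture, depth): 480x640x3 uint8, red, green, blue; 480x640 float32, mm along the optical axis (not along the pixel's ray), 0 where there is no reading.
- camera_params(name): a dict with "fx", "fy", "cx", "cy" (pixels), "rvec" (rotation vector, rad) and "tvec" (3), from world to camera coordinates, as OpenCV has them. Camera axes: x right, y down, z forward; pixel columns grow to the right and rows downward; lengths in mm; the calibration is good to about 2 mm. A picture is of the moment at which its call begins: read the wrist's pose just before it. camera_params takes no time and is no camera call; for the wrist camera it gives the pose at the moment of the call.
- finish_job(): hands the job in, once; it reports no verdict.
The state is a dict: "time": time; "joints": joint angles; "qvel": joint speeds; "tau": joint torques, N m; "position": TCP position; "orientation": TCP orientation; "ft_force": force on the tool from outside, world axes, zero at the start; "moment": the same for the moment, N m; "width": finger opening in mm.
Only numpy, scipy, OpenCV 4.12 (cv2) and the standard library are available. Lean on these libraries where they do the work, as an engineer would, in place of code of your own. Each camera call takes 0.05 s, during which the arm holds its last target.

TASK

Put the press punch that stands on the green mat back into the one hole of the graded rack that fits its shank, pushed fully home so that its handle's shoulder lies on the block, and let go of it. The block sits loosely in its tray, so feel for the hole gently and push steadily: 40 N (4 kg) on the rack, side load and all, is too much. Leave the two punches on the grey mat and everything else on the desk where they are.

Things in the scene. Friction and masses are not known exactly. Their poses are not given: they have to be found in the camera images.
- punch19_grip (a point): press punch standing upright: steel shank 19 mm across, 40 mm long, foot bevelled 1.5 mm, under a black plastic handle 36 mm across, 42 mm tall (grey band near the top); the handle's flat underside is the shoulder; 0.1 to 0.2 kg. The point is on its axis, 66 mm above the foot, 26 mm above the shoulder, 16 mm below the top: grip here; z is up the punch
- punch22_grip (a point): press punch standing upright: steel shank 22 mm across, 40 mm long, foot bevelled 1.5 mm, under a black plastic handle 36 mm across, 42 mm tall (grey band near the top); the handle's flat underside is the shoulder; 0.1 to 0.2 kg. The point is on its axis, 66 mm above the foot, 26 mm above the shoulder, 16 mm below the top: grip here; z is up the punch
- punch25_grip (a point): press punch standing upright: steel shank 25 mm across, 40 mm long, foot bevelled 1.5 mm, under a black plastic handle 36 mm across, 42 mm tall (grey band near the top); the handle's flat underside is the shoulder; 0.1 to 0.2 kg. The point is on its axis, 66 mm above the foot, 26 mm above the shoulder, 16 mm below the top: grip here; z is up the punch
- green_mat_top (a point): centre of the top face of the green mat, 90 x 90 mm, 3 mm thick. The one punch on it, within 15 mm of its centre, is the one to put away; the other two stand on the grey mat, 3 mm thick
- rack: rack fixed to the desk: grey tray 84 x 272 mm (x, y), rim 22 mm high; in it a white block 62 x 248 mm, top face 54 mm above the desk, five blind holes in a row along y, 48 mm apart: 16, 19, 22, 25, 28 mm towards +y. The 16 and 28 mm holes hold punches, handles 42 mm above the block. The block lies loose in the tray: see the holes. Origin: centre of the tray's underside; z up
- hole19 (a point): middle place of the mouth of the hole for the 19 mm shank, at the block's top face; axes as the rack's. Hole 20.6 mm wide, 44 mm deep, mouth bevelled 1.5 mm. The block, with all its holes, may lie up to 4 mm off its middle place in x and in y, and rubs with 10 N. A spring ball 16 mm down each empty hole rubs on the shank: a punch does not fall home by its weight, it takes a steady push of 2 to 6 N until the shoulder lies on the block.
- hole22 (a point): middle place of the mouth of the hole for the 22 mm shank, at the block's top face; axes as the rack's. Hole 23.6 mm wide, 44 mm deep, mouth bevelled 1.5 mm. The hole itself lies up to 4 mm off in the rack's x and 4 mm off in its y.
- hole25 (a point): middle place of the mouth of the hole for the 25 mm shank, at the block's top face; axes as the rack's. Hole 26.6 mm wide, 44 mm deep, mouth bevelled 1.5 mm. The hole itself lies up to 4 mm off in the rack's x and 4 mm off in its y.
- mug: bystander: white mug, 76 mm wide, 90 mm tall; origin under its centre
- tape_roll: bystander: amber tape roll lying flat, 90 mm across, 45 mm tall; origin under its centre
- glue: bystander: yellow glue bottle with red cap, 48 mm across, 130 mm tall; origin under its centre
- stapler: bystander: blue and black stapler, 130 x 34 x 45 mm, along its x; origin under its centre

How it is judged:
By the outcome, as a careful person would: the job done as asked, in the order asked, and still so for the second after the job is handed in, with the robot touching nothing.
It also fails if it takes over 58 s, if anything falls off the work surface, if the arm or the gripper's body presses on something with over 40 N, if the wrist force passes 120 N, or if a joint passes its speed limit or range.

## Working session

There is one attempt and no reset: what is moved stays moved. The work goes in short steps, Python scripts to look and compute and a shell command to move; the robot and the scene stay as the last step left them, time stands still between calls to the robot, and variables do not carry over. Pictures are saved under pics/ and viewed, and the job is handed in when it is done.

```bash
ls; mkdir -p pics
python3 - <<'E'
from plant import *
import cv2
o=get_obs(); print(o)
for n in ("top","scene"):
    p,d=capture(n); cv2.imwrite(f"pics/{n}0.png",p[:,:,::-1]); import numpy as np; np.save(f"pics/{n}0.npy",d)
    print(camera_params(n))
E
```

```text
pics
{'time': 0.0, 'joints': array([-1.28582137e+00,  4.87334302e-02,  9.75638194e-02,  1.62198742e+00,
        2.72743730e-05,  1.44299284e+00]), 'qvel': array([-1.38073963e-04,  1.34541774e-03,  5.50025369e-05, -2.00967155e-03,
        7.49825645e-04, -6.32473948e-04]), 'tau': array([ 9.16829267e-04, -3.38783562e+01,  3.20013535e+01,  2.02661759e-02,
       -1.04238079e-04,  6.34372640e-06]), 'position': array([ 210.42293751, -480.29699544,  223.80912754]), 'orientation': array([-3.07261382e+00, -6.43314685e-01,  2.48214751e-04]), 'ft_force': array([-0.29642452,  0.37214388, -0.16970912]), 'moment': array([ 0.00039004, -0.04044835, -0.0308468 ]), 'width': 85.55066297977594}
{'fx': 439.5716683141085, 'fy': 439.5716683141085, 'cx': 324.104736803162, 'cy': 242.3909063547388, 'rvec': array([ 2.09115833, -2.11528098,  0.24901172]), 'tvec': array([  45.3401733 ,  530.75472994, 1019.8821942 ])}
{'fx': 484.27900116000365, 'fy': 484.27900116000365, 'cx': 318.65781692511695, 'cy': 239.34393709760323, 'rvec': array([ 0.68982426,  2.41615953, -1.35130386]), 'tvec': array([ 419.01638711,  -85.42114493, 1429.83459566])}
```

View pics/top0.png

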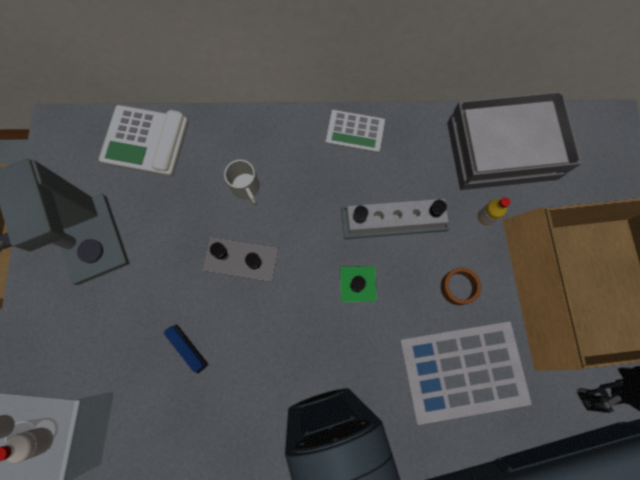

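View pics/scene0.png

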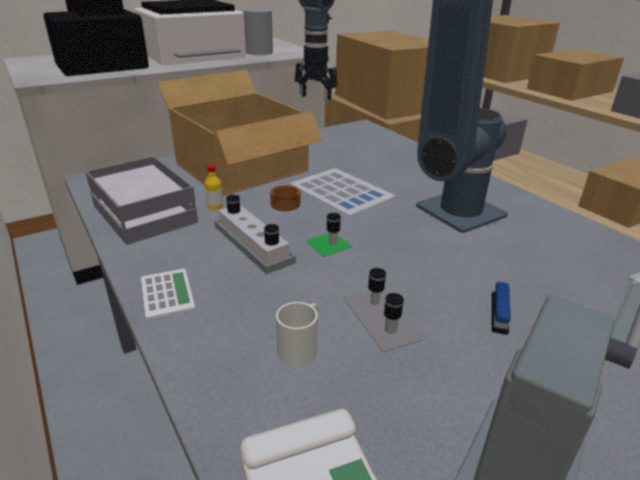

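```bash
cat > h.py <<'E'
import numpy as np, cv2
from plant import *
def cam(n):
    c=camera_params(n); R=cv2.Rodrigues(np.array(c['rvec']))[0]; K=np.array([[c['fx'],0,c['cx']],[0,c['fy'],c['cy']],[0,0,1]]); return K,R,np.array(c['tvec'])
def atz(C,u,v,z):
    K,R,t=C; r=R.T@np.linalg.solve(K,[u,v,1.]); o=-R.T@t; return o+r*(z-o[2])/r[2]
def atd(C,u,v,d):
    K,R,t=C; return R.T@(np.linalg.solve(K,[u,v,1.])*d-t)
def proj(C,p):
    K,R,t=C; q=K@(R@np.array(p,float)+t); return q[:2]/q[2]
E
python3 - <<'E'
from h import *
np.set_printoptions(precision=1,suppress=True)
C=cam("top"); d=np.load("pics/top0.npy")
for (n,u,v) in [("punch",358,284),("g1",219,250),("g2",253,261),("r28?",361,214),("r16?",438,208),("h",378,215),("h",398,213),("h",417,212),("mug",240,178),("tape",447,286),("glue",495,210)]:
    print(n,atd(C,u,v,d[v,u]))
im=cv2.imread("pics/top0.png")
cv2.imwrite("pics/c1.png",cv2.resize(im[180:310,325:465],None,fx=5.5,fy=4.5*5.5/4.5*0.82*1.0 if 0 else 4.6,interpolation=cv2.INTER_CUBIC))
im=cv2.imread("pics/scene0.png")
cv2.imwrite("pics/c2.png",cv2.resize(im[180:350,205:425],None,fx=3.5,fy=3.5,interpolation=cv2.INTER_CUBIC))
E
```

```text
punch [424.6 -39.2  83.2]
g1 [509.6 290.8  85.2]
g2 [482.2 209.2  83.9]
r28? [592.6 -50.4  95.7]
r16? [ 605.5 -237.4   96.7]
h [ 614.1 -102.7   13.4]
h [ 614.1 -152.2   29.7]
h [ 616.5 -201.4   29.1]
mug [723.9 261.9   4.4]
tape [ 422.3 -259.8   44.9]
glue [ 599.8 -376.5   93.9]
```

View pics/c1.png

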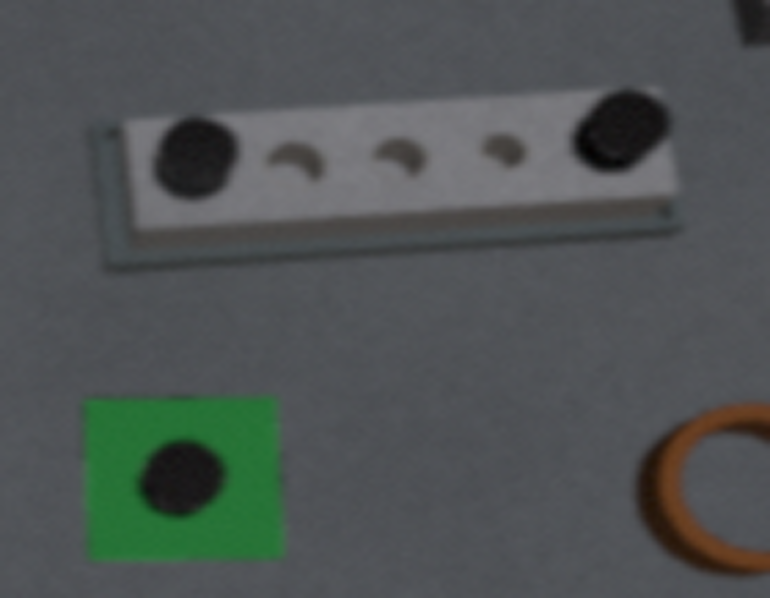

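View pics/c2.png

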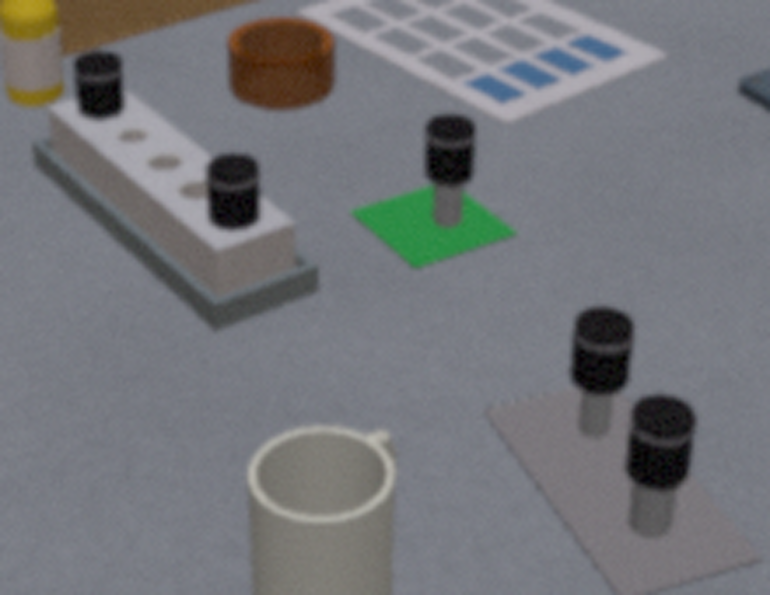

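Run:
```python
from h import *
np.set_printoptions(precision=2,suppress=True)
C=cam("wrist");K,R,t=C; o=get_obs(); Rt=cv2.Rodrigues(o['orientation'])[0]
print("cam pos in tool",Rt.T@(-R.T@t-o['position'])); print("cam axes in tool\n",Rt.T@R.T); print(K); print(Rt)
T=cam("top")
for u,v in [(378,215),(398,213),(417,212)]: print(atz(T,u,v,54))
```

```text
cam pos in tool [  82.44    0.89 -149.23]
cam axes in tool
 [[-0.   -0.95 -0.32]
 [ 1.   -0.    0.  ]
 [-0.   -0.32  0.95]]
[[377.35   0.   311.43]
 [  0.   377.35 240.8 ]
 [  0.     0.     1.  ]]
[[ 0.92  0.4  -0.  ]
 [ 0.4  -0.92  0.  ]
 [ 0.   -0.   -1.  ]]
[602.05 -97.09  54.  ]
[ 606.76 -147.66   54.  ]
[ 608.89 -195.69   54.  ]
```

```bash
python3 -m pendant '[[85,[20,20,0],[0,0,-0.04]],[85,[28,28,0],[0,0,-0.04]],[85,[28,28,0],[0,0,-0.04]],[85,[28,28,0],[0,0,-0.04]],[85,[28,28,0],[0,0,-0.04]],[85,[28,28,0],[0,0,-0.04]],[85,[28,28,0],[0,0,-0.04]],[85,[28,28,0],[0,0,-0.04]],[85,[28,28,0],[0,0,-0.03]],[85,[28,28,0],[0,0,0]],[85,[28,28,0],[0,0,0]],[85,[28,28,0],[0,0,0]]]'
```

```text
time: 1.1
position: [539.4, -151.1, 224.4]
orientation: [-3.14, -0.099, 0.001]
ft_force: [0.2, -0.9, 1.3]
width: 85.0
```

```bash
python3 -m pendant '[[85,[20,15,-25],[0,0,0]],[85,[20,15,-25],[0,0,0]],[85,[15,10,-20],[0,0,0]],[85,[0,0,0],[0,0,0]],[85,[0,0,0],[0,0,0]]]'
python3 - <<'E'
from h import *
np.set_printoptions(precision=5,suppress=True)
C=cam("wrist");K,R,t=C; np.savez("pics/w1c.npz",K=K,R=R,t=t)
p,d=capture("wrist"); cv2.imwrite("pics/w1.png",p[:,:,::-1]); np.save("pics/w1.npy",d); o=get_obs(); print(o['position'],o['orientation'],o['ft_force'])
E
```

```text
time: 1.52
position: [592.2, -111.8, 152.1]
orientation: [-3.138, -0.101, 0.009]
ft_force: [0.4, 0.7, 0.8]
width: 85.0
[ 592.74687 -112.78882  154.26745] [-3.13975 -0.09929  0.00404] [-0.29161  0.18608  0.0314 ]
```

View pics/w1.png

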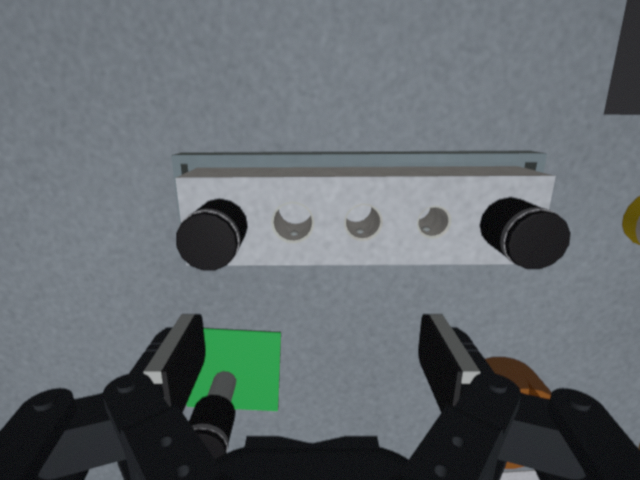

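Run:
```python
import cv2
im=cv2.imread("pics/w1.png")
cv2.imwrite("pics/w1a.png",cv2.resize(im[160:280,170:460],(0,0),fx=2.7,fy=2.7,interpolation=cv2.INTER_CUBIC)[:, :])
cv2.imwrite("pics/w1h.png",cv2.resize(im[190:250,260:460],(0,0),fx=4,fy=4,interpolation=cv2.INTER_CUBIC))
cv2.imwrite("pics/w1p.png",cv2.resize(im[360:450,180:290],(0,0),fx=6,fy=6,interpolation=cv2.INTER_CUBIC))
```

```text
(no output)
```

View pics/w1h.png

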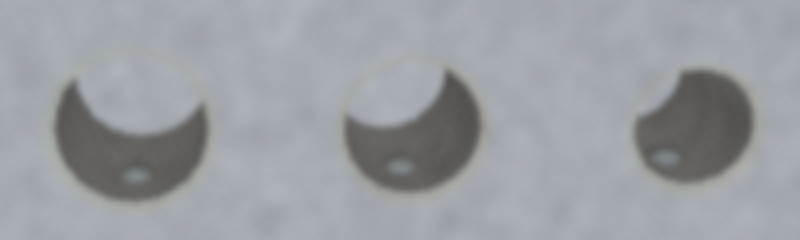

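View pics/w1p.png

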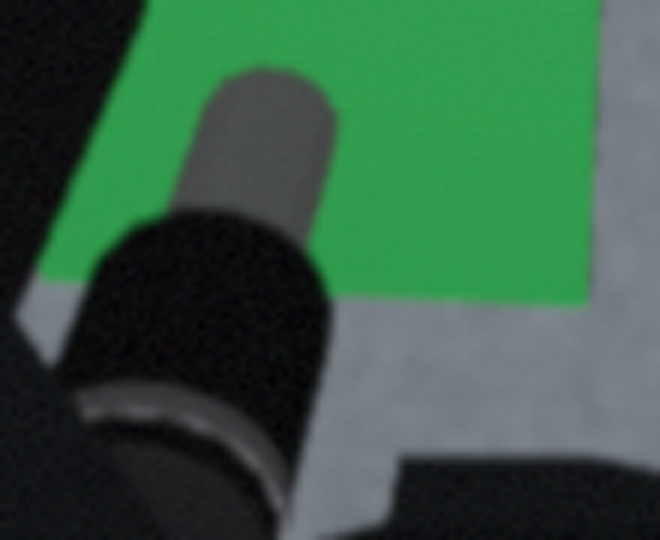

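Run:
```python
from h import *
np.set_printoptions(precision=2,suppress=True)
W=np.load("pics/w1c.npz"); W=(W['K'],W['R'],W['t'])
print("cam",-W[1].T@W[2])
hs=[]
for n,u,v in [("25",131.5,128),("22",413,125),("19",694,126)]:
    p=atz(W,260+u/4-.375,190+v/4-.375,54); hs.append(p); print(n,p)
print(hs[0]-hs[2],np.linalg.norm(hs[0]-hs[2]))
# hole edge sizes
for a,b in [(57,208),(345,481),(634,754)]:
    print(np.linalg.norm(atz(W,260+a/4,221,54)-atz(W,260+b/4,221,54)))
# punch: foot on mat z=3: foot ellipse visible end; shank edges
T=cam("top"); print("punch top cam",atz(T,358,284.3,85))
def sil(C,c,r,z0,z1):
    a=np.linspace(0,2*np.pi,60); pts=[proj(C,[c[0]+r*np.cos(x),c[1]+r*np.sin(x),z]) for z in (z0,z1) for x in a]
    return cv2.convexHull(np.array(pts,np.float32))[:,0]
im=cv2.imread("pics/w1.png")[360:450,180:290]
g=cv2.resize(im,None,fx=6,fy=6,interpolation=cv2.INTER_CUBIC).astype(int)
for c in [(424,-37.5)]:
  for r in (9.5,11,12.5):
    h=(sil(W,c,r,3,43)-[180,360])*6
    m=np.zeros(g.shape[:2],np.uint8); cv2.fillPoly(m,[h.astype(np.int32)],1)
    for y in (130,150,170,190): x=np.where(m[y])[0]; print(r,y,x.min(),x.max(),x.max()-x.min()) 
for y in (130,150,170,190):
    ch=g[y,:,1]-g[y,:,2]; x=np.where(ch[150:400]<60)[0]+150; print(y,x.min(),x.max(),x.max()-x.min())
```

```text
cam [ 675.64 -107.42  300.88]
25 [604.02 -98.75  54.  ]
22 [ 607.63 -146.43   54.  ]
19 [ 610.52 -194.05   54.  ]
[-6.5  95.31  0.  ] 95.5262673988567
25.6532477214404
23.091885669291216
20.363688800729783
punch top cam [423.6  -39.01  85.  ]
9.5 130 193 311 118
9.5 150 186 313 127
9.5 170 178 307 129
9.5 190 171 301 130
11 130 183 321 138
11 150 175 322 147
11 170 168 317 149
11 190 160 311 151
12.5 130 173 331 158
12.5 150 165 331 166
12.5 170 157 327 170
12.5 190 150 321 171
130 194 337 143
150 187 333 146
170 180 328 148
190 172 322 150
```

```bash
python3 -m pendant '[[85,[-20,10,0],[0,0,0]],[85,[-35,15,0],[0,0,0]],[85,[-35,15,0],[0,0,0]],[85,[-35,15,0],[0,0,0]],[85,[-30,13,0],[0,0,0]],[85,[-14,6,0],[0,0,0]],[85,[0,0,0],[0,0,0]],[85,[0,0,0],[0,0,0]],[85,[0,0,0],[0,0,0]]]'
python3 - <<'E'
from h import *
np.set_printoptions(precision=5,suppress=True)
C=cam("wrist");K,R,t=C; np.savez("pics/w2c.npz",K=K,R=R,t=t)
p,d=capture("wrist"); cv2.imwrite("pics/w2.png",p[:,:,::-1]); np.save("pics/w2.npy",d); o=get_obs(); print(o['position'],o['orientation'],o['ft_force'])
E
```

```text
time: 2.32
position: [425.9, -40.0, 156.6]
orientation: [3.139, 0.097, 0.006]
ft_force: [-0.2, 0.8, -0.4]
width: 84.9
[425.91082 -39.9059  156.18602] [3.1391  0.09666 0.00445] [0.13616 0.02319 0.57534]
```

View pics/w2.png

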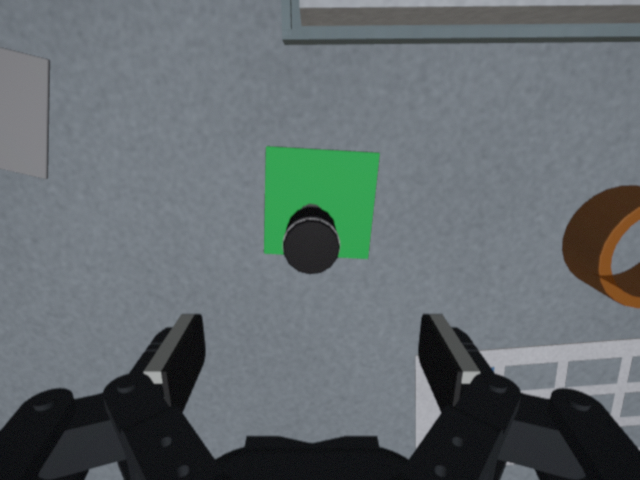

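Run:
```python
from h import *
np.set_printoptions(precision=2,suppress=True)
W=np.load("pics/w2c.npz"); W=(W['K'],W['R'],W['t'])
print(atz(W,311,245.5,85), atz(W,283,245.5,85)-atz(W,339,245.5,85))
print(proj(W,[425.9,-39.9,156.2]))
```

```text
[431.51 -40.26  85.  ] [-2.09 34.66  0.  ]
[309.54 309.6 ]
```

Run:
```python
from h import *
np.set_printoptions(precision=2,suppress=True)
W=np.load("pics/w2c.npz"); W=(W['K'],W['R'],W['t']); d=np.load("pics/w2.npy")
print("cam",-W[1].T@W[2])
for u,v in [(311,246),(300,240),(320,255),(290,180),(350,180),(200,250),(450,200),(280,160),(360,240)]: print(u,v,atd(W,u,v,d[v,u]))
T=cam("top"); print("topcam",-T[1].T@T[2]); dt=np.load("pics/top0.npy")
for u,v in [(358,284),(346,275),(372,295),(300,300)]: print(atd(T,u,v,dt[v,u]))
# mat centre from both: corners
for n,C,cs in [("w",W,[(266,147),(379,153),(369,259),(264,253)]),("t",T,[(325+84/5.5,180+398/4.6),(325+277/5.5,180+398/4.6),(325+283/5.5,180+555/4.6),(325+90/5.5,180+558/4.6)])]:
    q=np.array([atz(C,u,v,3) for u,v in cs]); print(n,q.mean(0),q[:,:2].tolist(),np.linalg.norm(q-np.roll(q,1,0),axis=1))
W1=np.load("pics/w1c.npz"); W1=(W1['K'],W1['R'],W1['t']); d1=np.load("pics/w1.npy")
for u,v in [(330,190),(330,255),(400,195),(300,100),(500,330)]: print(atd(W1,u,v,d1[v,u]))
q=np.array([atz(W1,u,v,54) for u,v in [(177,178),(554,176),(548,264)]]);print(q,np.linalg.norm(np.diff(q,axis=0),axis=1))
print([atz(W1,180+x/6,360+y/6,3) for x,y in [(600,0),(588,305)]])
```

```text
cam [507.93 -35.47 306.11]
311 246 [431.13 -40.28  84.87]
300 240 [434.51 -33.26  84.47]
320 255 [425.45 -46.28  84.67]
290 180 [457.97 -21.89   4.44]
350 180 [460.75 -69.87   3.66]
200 250 [392.49  52.91   0.6 ]
450 200 [ 449.1  -153.53    1.88]
280 160 [473.12 -13.31   3.66]
360 240 [410.58 -83.12   2.99]
topcam [ 286.13   48.07 1113.43]
[424.55 -39.19  83.16]
[458.44 -15.94   4.81]
[406.65 -80.12   6.45]
[396.9  101.39  -0.57]
w [438.35 -46.91   3.  ] [[482.37327409957646, -1.990505536308575], [483.1772159139766, -90.72661229381885], [393.9043889634896, -92.6008827012305], [393.9640464922395, -2.3141768262692892]] [88.41 88.74 89.29 90.29]
t [436.34 -46.93   3.  ] [[480.80500542092454, -1.8810880415472937], [479.80378172000877, -91.82606171131695], [392.6839964113592, -91.21328052176432], [392.0721913366369, -2.811508238467681]] [88.74 89.95 87.12 88.4 ]
[ 627.36 -122.44   54.23]
[ 581.34 -126.15   53.74]
[ 626.9  -169.16   53.7 ]
[683.08 -97.93  -0.25]
[ 497.18 -291.89   -0.5 ]
[[ 628.81  -21.87   54.  ]
 [ 645.91 -267.58   54.  ]
 [ 584.57 -280.22   54.  ]] [246.31  62.62]
[array([454.01, -91.69,   3.  ]), array([394.39, -91.92,   3.  ])]
```

Run:
```python
from h import *
W1=np.load("pics/w1c.npz"); W1=(W1['K'],W1['R'],W1['t'])
W2=np.load("pics/w2c.npz"); W2=(W2['K'],W2['R'],W2['t']); T=cam("top")
def draw(C,c,img,crop,f,name):
    im=cv2.imread(img); x0,y0,x1,y1=crop
    g=cv2.resize(im[y0:y1,x0:x1],None,fx=f,fy=f,interpolation=cv2.INTER_CUBIC)
    a=np.linspace(0,2*np.pi,80)
    for r,z in [(9.5,3),(11,4.5),(18,43),(18,85)]:
        P=np.array([proj(C,[c[0]+r*np.cos(t),c[1]+r*np.sin(t),z]) for t in a]); P=((P+.5-[x0,y0])*f).astype(np.int32)
        cv2.polylines(g,[P],True,(0,0,255),1)
    return g
a=draw(W1,(430.5,-40.2),"pics/w1.png",(180,360,290,450),4,0); b=draw(W2,(430.5,-40.2),"pics/w2.png",(265,190,355,290),4,0); c=draw(T,(430.5,-40.2),"pics/top0.png",(335,262,385,307),8,0)
H=400; o=np.zeros((H*2,850,3),np.uint8); o[:360,:440]=a; o[:400,450:810]=b; o[400:760,:400]=c
cv2.imwrite("pics/ov.png",cv2.resize(o,None,fx=.75,fy=.75))
```

```text
(no output)
```

View pics/ov.png

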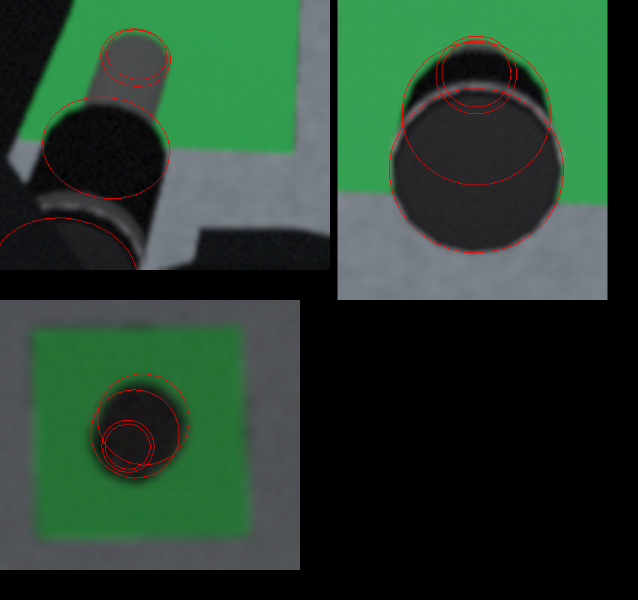

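```bash
python3 -m pendant '[[85,[4,0,-20],[0,0,0]],[85,[0,0,-25],[0,0,0]],[85,[0,0,-20],[0,0,0]],[85,[0,0,-12],[0,0,0]],[85,[0,0,-4],[0,0,0]],[85,[0,0,0],[0,0,0]],[85,[0,0,0],[0,0,0]]]'
python3 - <<'E'
from h import *
np.set_printoptions(precision=5,suppress=True)
C=cam("wrist");K,R,t=C; np.savez("pics/w3c.npz",K=K,R=R,t=t)
p,d=capture("wrist"); cv2.imwrite("pics/w3.png",p[:,:,::-1]); np.save("pics/w3.npy",d); o=get_obs(); print(o['position'],o['orientation'],o['ft_force'])
E
```

```text
time: 2.95
position: [429.4, -39.2, 74.8]
orientation: [3.14, 0.098, 0.001]
ft_force: [1.0, 0.2, 0.4]
width: 85.0
[429.77384 -39.29913  75.30811] [3.13943 0.09831 0.00321] [0.57295 0.09855 0.70461]
```

View pics/w3.png

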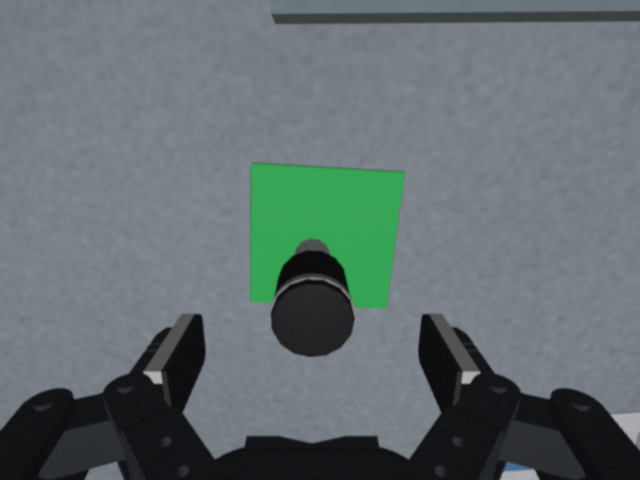

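Run:
```python
from h import *
W=np.load("pics/w3c.npz"); W=(W['K'],W['R'],W['t'])
print(atz(W,312.5,316.5,85)); print(atz(W,312.5,354,85)-atz(W,312.5,279,85))
```

```text
[432.10045752 -40.26107422  85.        ]
[-35.32261567  -2.22415585   0.        ]
```

```bash
python3 -m pendant '[[60,[2,-1,0],[0,0,0]],[34,[0,0,0],[0,0,0]],[34,[0,0,0],[0,0,0]],[34,[0,0,0],[0,0,0]],[30,[0,0,0],[0,0,0]],[30,[0,0,0],[0,0,0]],[30,[0,0,0],[0,0,0]],[30,[0,0,0],[0,0,0]]]' 60
```

```text
time: 3.67
position: [431.4, -40.0, 75.1]
orientation: [3.14, 0.099, 0.003]
ft_force: [0.2, 0.3, 4.9]
width: 31.2
```

```bash
python3 -m pendant '[[30,[0,0,0],[0,0,0]],[30,[0,0,0],[0,0,0]],[30,[0,0,8],[0,0,0]],[30,[0,0,15],[0,0,0]],[30,[0,0,25],[0,0,0]],[30,[0,0,25],[0,0,0]],[30,[0,0,15],[0,0,0]],[30,[0,0,0],[0,0,0]],[30,[0,0,0],[0,0,0]]]'
python3 - <<'E'
from h import *
np.set_printoptions(precision=5,suppress=True)
C=cam("wrist");K,R,t=C; np.savez("pics/w4c.npz",K=K,R=R,t=t)
p,d=capture("wrist"); cv2.imwrite("pics/w4.png",p[:,:,::-1]); np.save("pics/w4.npy",d); o=get_obs(); print(o['position'],o['orientation'],o['ft_force'],o['moment'],o['width'])
E
```

```text
time: 4.42
position: [430.9, -40.0, 162.2]
orientation: [3.14, 0.099, 0.001]
ft_force: [-0.3, 1.1, -3.5]
width: 31.3
[430.00177 -39.75471 160.89351] [-3.13961 -0.09867  0.00271] [-0.36169  0.14697 -2.95714] [ 0.00589 -0.03441  0.00088] 31.67023681980673
```

View pics/w4.png

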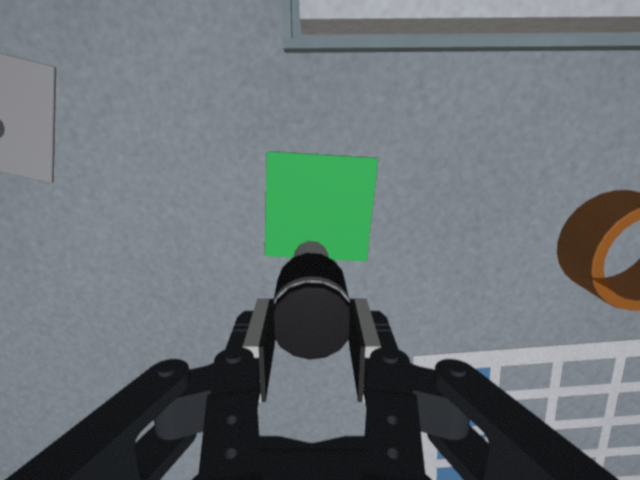

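Run:
```python
from h import *
np.set_printoptions(precision=1,suppress=True)
W=np.load("pics/w4c.npz"); W=(W['K'],W['R'],W['t'])
o=get_obs(); Rt=cv2.Rodrigues(o['orientation'])[0]; p=o['position']
for x in (-11,0,11):
  for y in (-18,18):
    for z in (-13,6,25): print(x,y,z,proj(W,p+Rt@np.array([x,y,z])))
# top face center: punch seen
for top in (168,170,172): print(top,Rt.T@(atz(W,312,320,top)-p))
d=np.load("pics/w4.npy"); print(atd(W,312,320,d[320,312]),d[320,312])
im=cv2.imread("pics/w4.png"); cv2.imwrite("pics/w4c.png",cv2.resize(im[230:420,220:410],None,fx=3.1,fy=3.1,interpolation=cv2.INTER_CUBIC))
```

```text
-11 -18 -13 [266.7 348.5]
-11 -18 6 [271.1 324.9]
-11 -18 25 [274.8 305.6]
-11 18 -13 [351.3 348.4]
-11 18 6 [347.3 324.8]
-11 18 25 [343.9 305.5]
0 -18 -13 [265.7 325.8]
0 -18 6 [270.3 304. ]
0 -18 25 [274.1 286.4]
0 18 -13 [352.2 325.7]
0 18 6 [348.  303.9]
0 18 25 [344.5 286.3]
11 -18 -13 [264.6 302. ]
11 -18 6 [269.5 282.4]
11 -18 25 [273.4 266.4]
11 18 -13 [353.1 301.9]
11 18 6 [348.7 282.3]
11 18 25 [345.1 266.4]
168 [-0.8  1.3 -7.1]
170 [ 0.4  1.3 -9.1]
172 [  1.6   1.3 -11.1]
[431.8 -40.9 172.3] 157.96693
```

View pics/w4c.png

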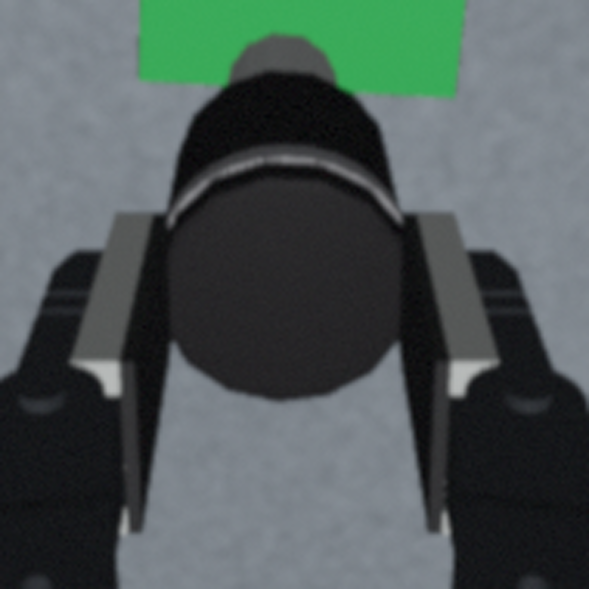

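```bash
python3 -m pendant '[[30,[10,-6,0],[0,0,0]],[30,[25,-15,0],[0,0,0]],[30,[30,-18,0],[0,0,0]],[30,[30,-18,0],[0,0,0]],[30,[30,-18,0],[0,0,0]],[30,[25,-16,0],[0,0,0]],[30,[18,-10,0],[0,0,0]],[30,[7,-5,0],[0,0,0]],[30,[0,0,-10],[0,0,0]],[30,[0,0,0],[0,0,0]],[30,[0,0,0],[0,0,0]]]'
python3 - <<'E'
from h import *
np.set_printoptions(precision=5,suppress=True)
C=cam("wrist");K,R,t=C; np.savez("pics/w5c.npz",K=K,R=R,t=t); o=get_obs()
p,d=capture("wrist"); cv2.imwrite("pics/w5.png",p[:,:,::-1]); np.save("pics/w5.npy",d); print(o['position'],o['orientation'],o['ft_force'],o['moment'],o['width'])
p,d=capture("scene"); cv2.imwrite("pics/s5.png",p[:,:,::-1])
E
```

```text
time: 5.38
position: [603.2, -144.8, 148.8]
orientation: [-3.138, -0.099, 0.009]
ft_force: [0.3, -0.1, -1.3]
width: 31.3
[ 603.19214 -144.79234  148.84219] [-3.13753 -0.09885  0.00941] [ 0.26837 -0.05716 -1.32018] [0.01298 0.00402 0.08644] 31.26964983021283
```

View pics/w5.png

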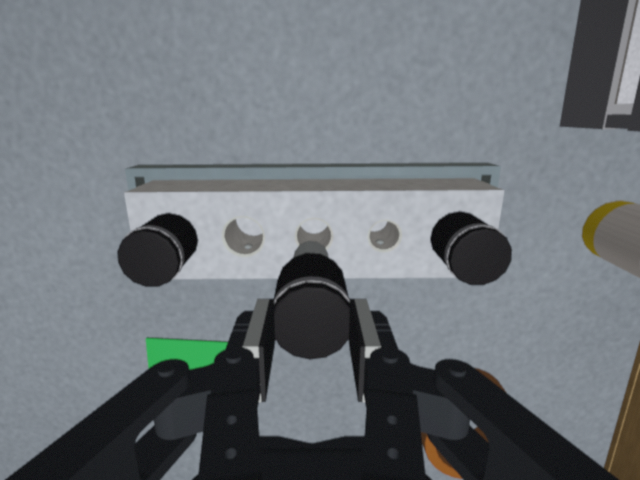

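Run:
```python
import cv2
im=cv2.imread("pics/w5.png")
cv2.imwrite("pics/w5a.png",cv2.resize(im[175:295,215:415],None,fx=4,fy=4,interpolation=cv2.INTER_CUBIC))
cv2.imwrite("pics/w5b.png",cv2.resize(im[150:300,110:310],None,fx=4,fy=4,interpolation=cv2.INTER_CUBIC))
cv2.imwrite("pics/w5c.png",cv2.resize(im[150:300,320:520],None,fx=4,fy=4,interpolation=cv2.INTER_CUBIC))
```

```text
(no output)
```

View pics/w5a.png

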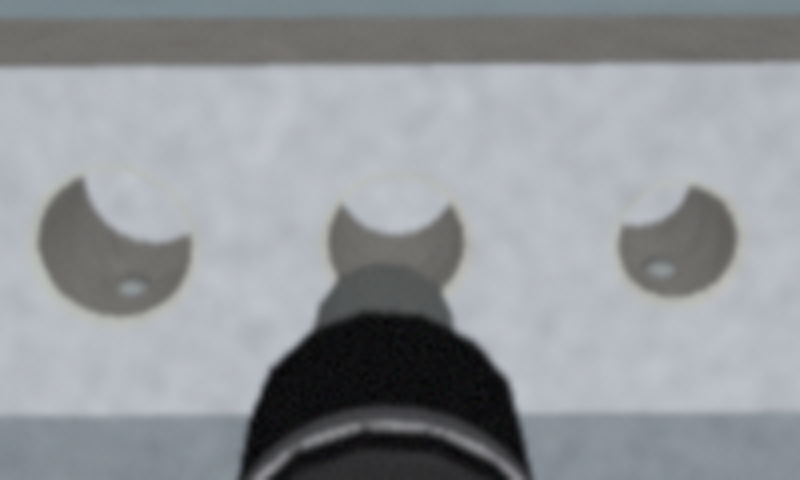

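View pics/w5b.png

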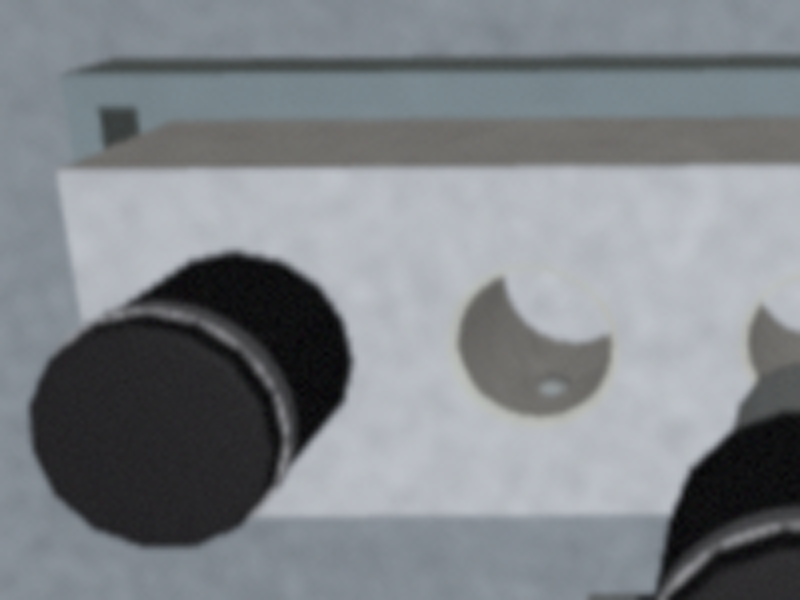

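View pics/w5c.png

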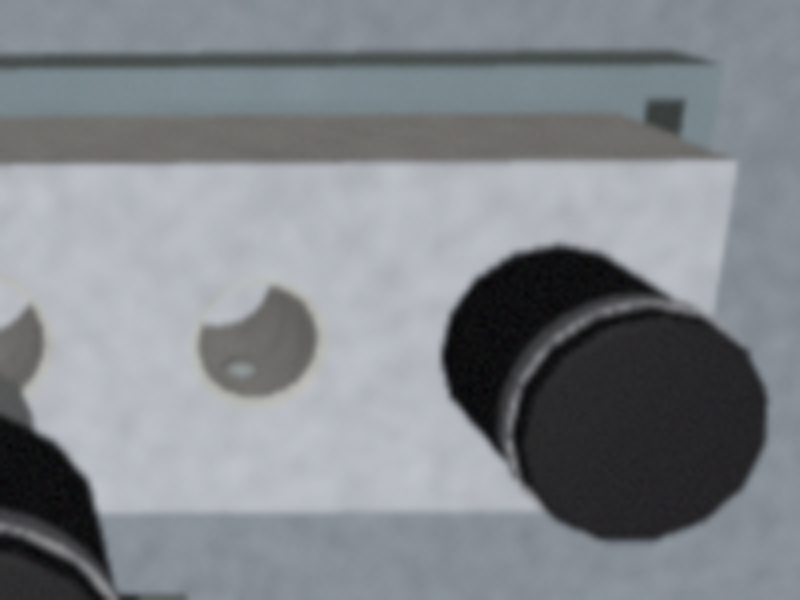

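```bash
cat > rel.py <<'E'
from h import *
np.set_printoptions(precision=2,suppress=True)
Rct=np.array([[0,-.9483,-.3173],[1,0,0],[0,-.3173,.9483]])  # cam axes in tool (cols)
U,_,V=np.linalg.svd(Rct); Rct=U@V
pc=np.array([82.44,.89,-149.23])
K=cam("wrist")[0]
def pt(p): # tool->px
    q=K@(Rct.T@(np.asarray(p,float)-pc)); return q[:2]/q[2]
def circ(x,y,r,z): return np.array([pt([x+r*np.cos(t),y+r*np.sin(t),z]) for t in np.linspace(0,2*np.pi,90)])
E
python3 - <<'E'
from rel import *
obj=np.array([[-124,-31],[124,-31],[124,31],[-124,31],[-48,0],[0,0],[48,0]],float)
px=np.array([(124.5,192.5),(504.25,190),(492.5,278),(137.7,279.25),(244,235.75),(314,235.4),(384.4,235)])
ok,r,t=cv2.solvePnP(np.c_[obj,np.zeros(7)],px,K,None)
pr=cv2.projectPoints(np.c_[obj,np.zeros(7)],r,t,K,None)[0][:,0]; print(pr-px)
Rb=cv2.Rodrigues(r)[0]
print("hole22 in tool",Rct@t[:,0]+pc,"block axes in tool\n",Rct@Rb)
im=cv2.imread("pics/w5.png"); f=4;x0,y0=215,195
g=cv2.resize(im[y0:345,x0:415],None,fx=f,fy=f,interpolation=cv2.INTER_CUBIC)
for (x,y,z,c) in [(1,1.2,-10,(0,0,255)),(0,1.2,-10,(0,255,0))]:
  for rr,dz in [(18,0),(18,42),(11,80.5),(9.5,82)]:
    P=circ(x,y,rr,z+dz); cv2.polylines(g,[((P+.5-[x0,y0])*f).astype(np.int32)],True,c,1)
cv2.imwrite("pics/ov5.png",g)
E
```

```text
[[ 0.31 -0.91]
 [ 0.1  -0.81]
 [-0.52 -0.19]
 [ 0.27  0.07]
 [-0.79  0.64]
 [-0.    0.62]
 [ 0.62  0.64]]
hole22 in tool [ 4.45  2.63 94.06] block axes in tool
 [[ 0.01 -1.   -0.03]
 [ 1.    0.01  0.01]
 [-0.01 -0.03  1.  ]]
```

View pics/ov5.png

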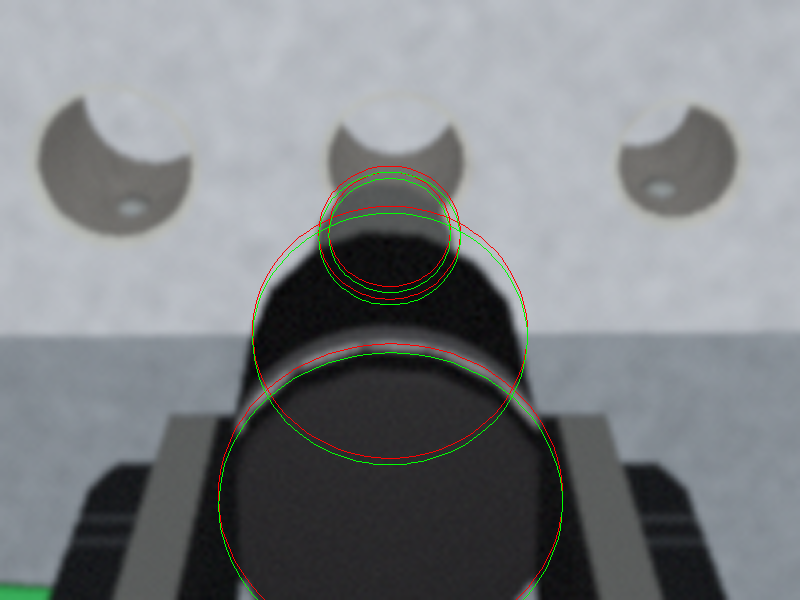

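```bash
python3 -m pendant '[[30,[2.9,-1.1,-4],[0,0,0]],[30,[2.9,-1.1,-6],[0,0,0]],[30,[0,0,-6],[0,0,0]],[30,[0,0,0],[0,0,0]],[30,[0,0,0],[0,0,0]],[30,[0,0,0],[0,0,0]]]'
python3 - <<'E'
from h import *
np.set_printoptions(precision=5,suppress=True)
o=get_obs()
p,d=capture("wrist"); cv2.imwrite("pics/w6.png",p[:,:,::-1]); np.save("pics/w6.npy",d); print(o['position'],o['orientation'],o['ft_force'],o['moment'],o['width']); o=get_obs();print(o['position'],o['orientation'],o['ft_force'])
im=cv2.imread("pics/w6.png"); cv2.imwrite("pics/w6a.png",cv2.resize(im[195:345,215:415],None,fx=4,fy=4,interpolation=cv2.INTER_CUBIC))
E
```

```text
time: 5.98
position: [611.2, -148.0, 135.8]
orientation: [-3.14, -0.099, 0.001]
ft_force: [-0.0, 0.2, -2.3]
width: 31.5
[ 611.21646 -148.01904  135.83567] [-3.1399  -0.09863  0.0007 ] [-0.04821  0.23991 -2.26716] [-0.01174 -0.01115  0.02565] 31.546871969308665
[ 611.42344 -148.08502  136.16386] [3.13999 0.09867 0.00025] [-0.42968  0.52852 -1.90647]
```

View pics/w6a.png

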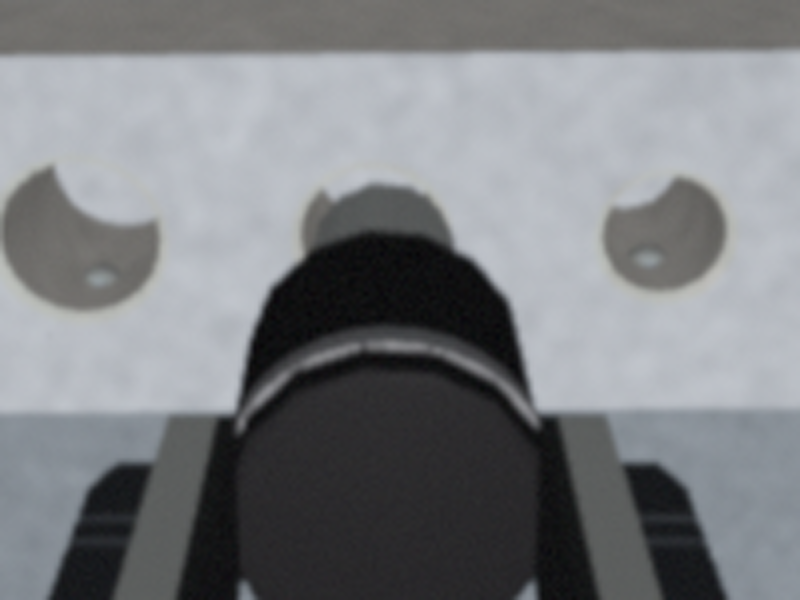

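```bash
python3 -m pendant '[[30,[-1.2,1.6,-3],[0,0,0]],[30,[0,0,-3],[0,0,0]],[30,[0,0,0],[0,0,0]],[30,[0,0,0],[0,0,0]],[30,[0,0,0],[0,0,0]]]'
python3 - <<'E'
from h import *
np.set_printoptions(precision=5,suppress=True)
o=get_obs()
p,d=capture("wrist"); cv2.imwrite("pics/w7.png",p[:,:,::-1]); np.save("pics/w7.npy",d); print(o['position'],o['orientation'],o['ft_force'],o['moment'],o['width']); o=get_obs();print(o['position'],o['orientation'],o['ft_force'])
im=cv2.imread("pics/w7.png"); cv2.imwrite("pics/w7a.png",cv2.resize(im[195:345,215:415],None,fx=4,fy=4,interpolation=cv2.INTER_CUBIC))
E
```

```text
time: 6.45
position: [610.1, -146.5, 129.9]
orientation: [-3.14, -0.099, 0.0]
ft_force: [0.7, 0.3, -1.9]
width: 31.6
[ 610.1464  -146.48092  129.9361 ] [-3.14002 -0.09865  0.0002 ] [ 0.69591  0.33672 -1.93435] [-0.01272  0.03574  0.02266] 31.612483307243977
[ 610.23429 -146.50093  130.08878] [3.13997 0.09864 0.00016] [-0.50078 -0.52647 -0.28774]
```

View pics/w7a.png

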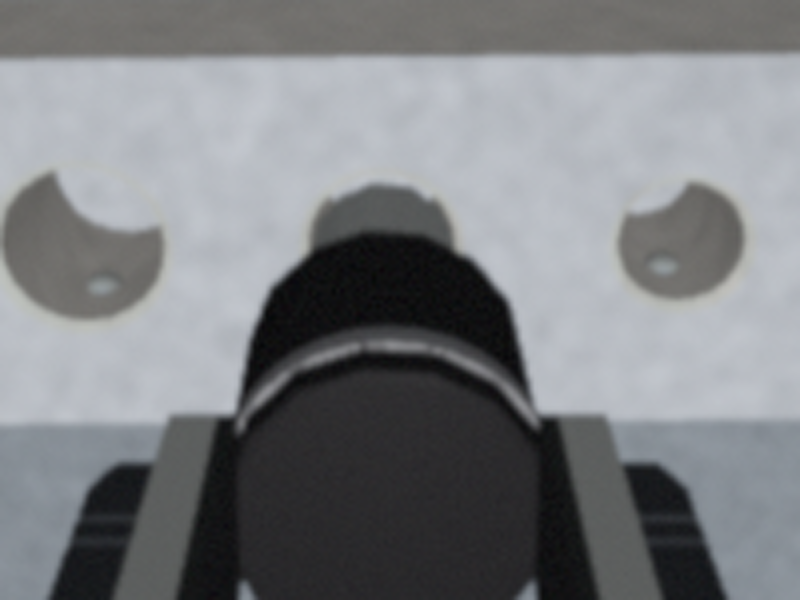

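```bash
python3 -m pendant '[[30,[0,0,-1],[0,0,0]],[30,[0,0,-1],[0,0,0]],[30,[0,0,-1],[0,0,0]],[30,[0,0,-1],[0,0,0]],[30,[0,0,-1],[0,0,0]],[30,[0,0,0],[0,0,0]],[30,[0,0,0],[0,0,0]]]'; python3 -m pendant '[[30,[0,0,-1],[0,0,0]],[30,[0,0,-1],[0,0,0]],[30,[0,0,0],[0,0,0]],[30,[0,0,0],[0,0,0]]]'
```

```text
time: 7.08
position: [610.1, -146.5, 124.9]
orientation: [-3.14, -0.099, 0.0]
ft_force: [-1.0, -0.4, -1.4]
width: 31.1
time: 7.42
position: [610.0, -146.5, 122.8]
orientation: [-3.14, -0.099, 0.001]
ft_force: [0.4, -0.1, -1.8]
width: 31.4
```

```bash
python3 -m pendant '[[30,[0,0,-1.5],[0,0,0]],[30,[0,0,-1.5],[0,0,0]],[30,[0,0,-1.5],[0,0,0]],[30,[0,0,-1.5],[0,0,0]],[30,[0,0,0],[0,0,0]],[30,[0,0,0],[0,0,0]]]'; python3 -m pendant '[[30,[0,0,-1.5],[0,0,0]],[30,[0,0,-1.5],[0,0,0]],[30,[0,0,-1.5],[0,0,0]],[30,[0,0,0],[0,0,0]],[30,[0,0,0],[0,0,0]]]'
```

```text
time: 7.92
position: [610.0, -146.4, 116.6]
orientation: [-3.14, -0.099, 0.001]
ft_force: [-1.3, 0.3, -2.0]
width: 31.4
time: 8.33
position: [610.1, -146.4, 112.2]
orientation: [-3.14, -0.099, 0.001]
ft_force: [-0.1, 1.0, -2.1]
width: 31.6
```

Foot is about 14 mm down the hole without contact force; the ball is next.

```bash
python3 -m pendant '[[30,[0,0,-1],[0,0,0]],[30,[0,0,-1],[0,0,0]],[30,[0,0,-1],[0,0,0]],[30,[0,0,-1],[0,0,0]],[30,[0,0,0],[0,0,0]],[30,[0,0,0],[0,0,0]]]'; python3 -m pendant '[[30,[0,0,-1],[0,0,0]],[30,[0,0,-1],[0,0,0]],[30,[0,0,-1],[0,0,0]],[30,[0,0,-1],[0,0,0]],[30,[0,0,0],[0,0,0]],[30,[0,0,0],[0,0,0]]]'
```

```text
time: 8.83
position: [610.1, -146.5, 108.3]
orientation: [-3.14, -0.099, 0.0]
ft_force: [0.1, -0.8, -1.8]
width: 31.2
time: 9.33
position: [610.6, -146.4, 105.5]
orientation: [3.14, 0.099, 0.002]
ft_force: [-1.6, 1.4, 4.9]
width: 31.4
```

```bash
python3 -m pendant '[[30,[0,0,-1],[0,0,0]],[30,[0,0,-1],[0,0,0]],[30,[0,0,-1],[0,0,0]],[30,[0,0,0],[0,0,0]]]'; python3 -m pendant '[[30,[0,0,-1],[0,0,0]],[30,[0,0,-1],[0,0,0]],[30,[0,0,-1],[0,0,0]],[30,[0,0,0],[0,0,0]]]'
```

```text
time: 9.67
position: [610.1, -146.4, 101.5]
orientation: [-3.14, -0.099, 0.0]
ft_force: [-2.3, 2.7, 3.6]
width: 31.4
time: 10.0
position: [609.9, -146.4, 98.0]
orientation: [-3.14, -0.099, 0.001]
ft_force: [-1.7, 1.3, 3.3]
width: 31.0
```

```bash
python3 -m pendant '[[30,[0,0,-1],[0,0,0]],[30,[0,0,-1],[0,0,0]],[30,[0,0,-1],[0,0,0]],[30,[0,0,-1],[0,0,0]],[30,[0,0,0],[0,0,0]]]'; python3 -m pendant '[[30,[0,0,-1],[0,0,0]],[30,[0,0,-1],[0,0,0]],[30,[0,0,-1],[0,0,0]],[30,[0,0,0],[0,0,0]],[30,[0,0,0],[0,0,0]]]'
```

```text
time: 10.42
position: [610.0, -146.4, 94.2]
orientation: [-3.14, -0.099, 0.001]
ft_force: [-2.1, 1.4, 3.6]
width: 31.6
time: 10.83
position: [609.9, -146.4, 91.2]
orientation: [-3.14, -0.099, 0.001]
ft_force: [-2.5, 1.8, 3.9]
width: 31.5
```

```bash
python3 -m pendant '[[30,[0,0,-1],[0,0,0]],[30,[0,0,-1],[0,0,0]],[30,[0,0,-1],[0,0,0]],[30,[0,0,0],[0,0,0]]]'; python3 -m pendant '[[30,[0,0,-0.5],[0,0,0]],[30,[0,0,-0.5],[0,0,0]],[30,[0,0,0],[0,0,0]],[30,[0,0,0],[0,0,0]]]'
```

```text
time: 11.17
position: [610.0, -146.4, 88.4]
orientation: [-3.14, -0.099, 0.001]
ft_force: [-2.2, 1.9, 4.0]
width: 31.6
time: 11.5
position: [610.1, -146.4, 87.6]
orientation: [-3.14, -0.099, 0.0]
ft_force: [-2.4, 1.8, 5.5]
width: 31.6
```

```bash
python3 -m pendant '[[30,[0,0,-0.5],[0,0,0]],[30,[0,0,-0.5],[0,0,0]],[30,[0,0,0],[0,0,0]],[30,[0,0,0],[0,0,0]]]'; python3 -m pendant '[[30,[0,0,-0.5],[0,0,0]],[30,[0,0,0],[0,0,0]],[30,[0,0,0],[0,0,0]]]'
```

```text
time: 11.83
position: [610.0, -146.4, 86.5]
orientation: [-3.14, -0.099, 0.0]
ft_force: [-2.9, 2.5, 5.4]
width: 31.7
time: 12.08
position: [610.1, -146.4, 86.4]
orientation: [-3.14, -0.099, 0.0]
ft_force: [-3.3, 2.8, 5.7]
width: 31.2
```

```bash
python3 -m pendant '[[30,[0,0,-0.5],[0,0,0]],[30,[0,0,0],[0,0,0]],[30,[0,0,0],[0,0,0]]]'; python3 -m pendant '[[30,[0,0,-0.5],[0,0,0]],[30,[0,0,0],[0,0,0]],[30,[0,0,0],[0,0,0]]]'
```

```text
time: 12.33
position: [610.1, -146.4, 86.4]
orientation: [-3.14, -0.099, -0.0]
ft_force: [-3.7, 3.3, 7.5]
width: 31.6
time: 12.58
position: [610.2, -146.4, 86.4]
orientation: [3.14, 0.099, 0.001]
ft_force: [-4.4, 2.6, 8.7]
width: 31.7
```

```bash
python3 -m pendant '[[30,[0,0,-0.5],[0,0,0]],[30,[0,0,-0.5],[0,0,0]],[30,[0,0,0],[0,0,0]],[30,[0,0,0],[0,0,0]]]'
python3 - <<'E'
from h import *
p,d=capture("wrist"); cv2.imwrite("pics/w8.png",p[:,:,::-1])
p,d=capture("scene"); cv2.imwrite("pics/s8.png",p[:,:,::-1]); cv2.imwrite("pics/s8c.png",cv2.resize(p[170:290,180:340,::-1],None,fx=4.5,fy=4.5,interpolation=cv2.INTER_CUBIC))
E
```

```text
time: 12.92
position: [610.3, -146.4, 86.3]
orientation: [3.14, 0.099, 0.002]
ft_force: [-5.8, 3.6, 12.1]
width: 31.6
```

View pics/w8.png

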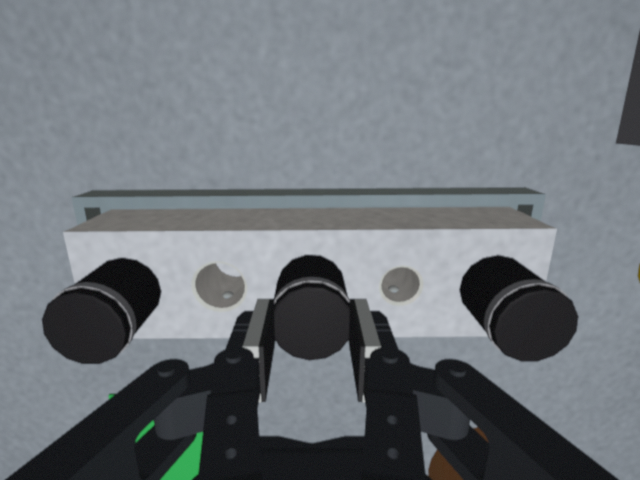

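View pics/s8c.png

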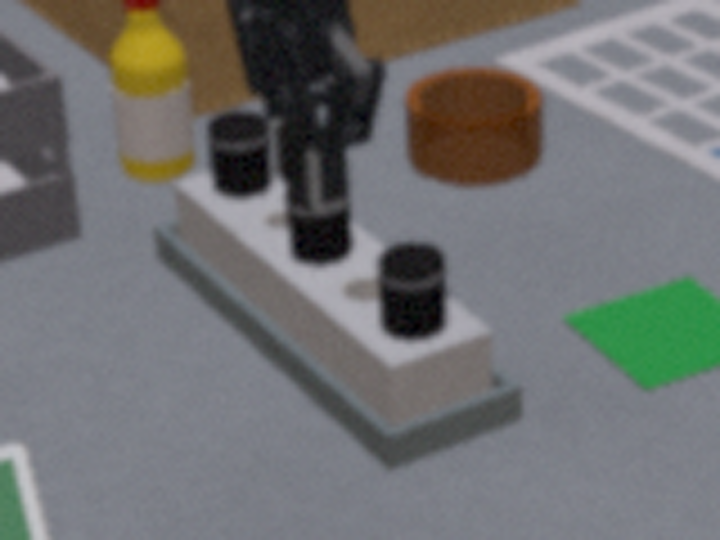

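```bash
python3 -m pendant '[[30,[0,0,1],[0,0,0]],[30,[0,0,0.5],[0,0,0]],[40,[0,0,0],[0,0,0]],[50,[0,0,0],[0,0,0]],[60,[0,0,0],[0,0,0]],[70,[0,0,0],[0,0,0]],[70,[0,0,0],[0,0,0]],[70,[0,0,0],[0,0,0]]]'
```

```text
time: 13.68
position: [610.2, -146.7, 85.2]
orientation: [3.14, 0.098, -0.0]
ft_force: [-0.2, 0.0, 0.2]
width: 70.0
```

```bash
python3 -m pendant '[[70,[0,0,4],[0,0,0]],[70,[0,0,12],[0,0,0]],[70,[0,0,25],[0,0,0]],[70,[0,0,30],[0,0,0]],[70,[0,0,25],[0,0,0]],[70,[0,0,0],[0,0,0]],[70,[0,0,0],[0,0,0]]]'
python3 - <<'E'
from h import *
np.set_printoptions(precision=1,suppress=True)
C=cam("wrist"); p,d=capture("wrist"); cv2.imwrite("pics/w9.png",p[:,:,::-1]); np.savez("pics/w9.npz",d=d,K=C[0],R=C[1],t=C[2])
p,dd=capture("scene"); cv2.imwrite("pics/s9c.png",cv2.resize(p[170:350,190:430,::-1],None,fx=3.3,fy=3.3,interpolation=cv2.INTER_CUBIC))
E
```

```text
time: 14.27
position: [612.1, -147.2, 185.9]
orientation: [3.137, 0.099, 0.011]
ft_force: [-0.7, 1.4, -0.4]
width: 70.3
```

View pics/w9.png

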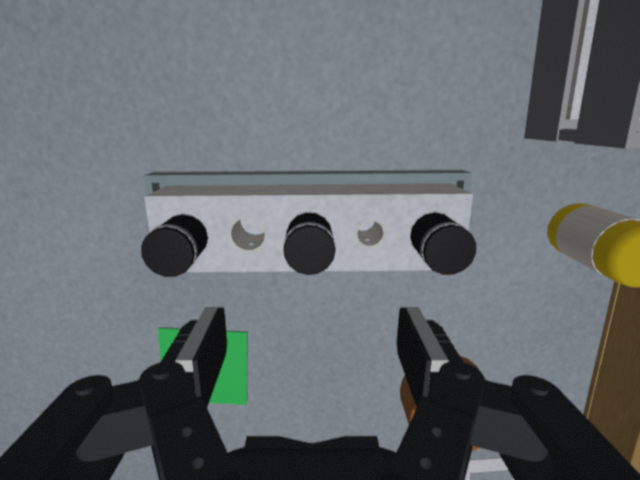

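View pics/s9c.png

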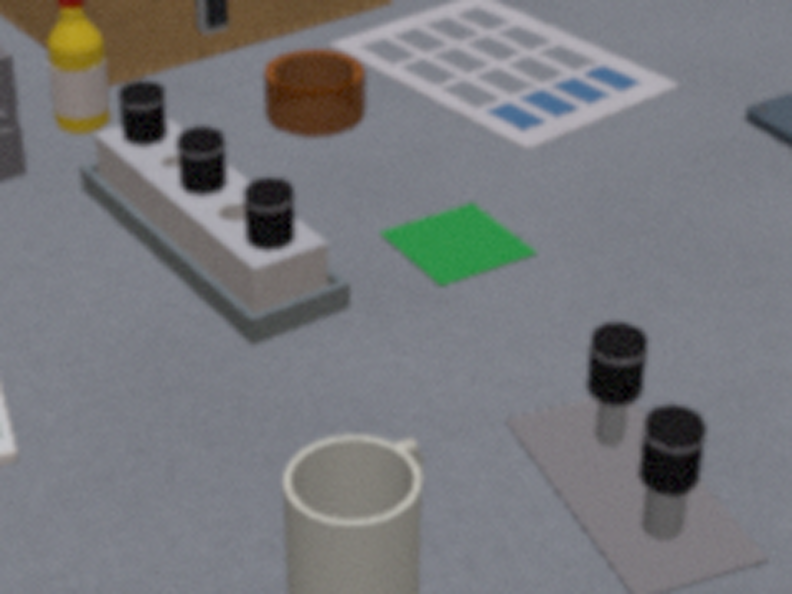

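Three handles stand level and collinear at (172,247), (309,245) and (445,245), with the 25 and 19 holes still empty at (248,233) and (370,232). I'll compare the handle-top heights.

Run:
```python
from h import *
np.set_printoptions(precision=1,suppress=True)
z=np.load("pics/w9.npz"); C=(z['K'],z['R'],z['t']); d=z['d']
for u,v in [(172,250),(309,250),(446,248)]:
    m=[atd(C,x,y,d[y,x]) for x in range(u-8,u+9) for y in range(v-8,v+9) if d[y,x]>0]; print(np.median(m,axis=0))
for u,v in [(280,235),(340,235),(280,262),(340,262),(390,260)]:
    print(np.median([atd(C,x,y,d[y,x]) for x in range(u-3,u+4) for y in range(v-3,v+4)],axis=0))
```

```text
[603.  -54.9  96.3]
[ 608.4 -146.8   96.2]
[ 615.7 -238.8   96.3]
[ 604.6 -124.2   54.3]
[ 607.5 -171.    54.2]
[ 582.  -125.1   54.3]
[ 585.  -172.9   54.2]
[ 589.1 -212.8   54.2]
```

The placed handle's top is at 96.2 mm, against 96.3 mm for the two neighbours, so it is 42 mm above the block and fully home.

```bash
python3 -m pendant '[[70,[0,0,0],[0,0,0]],[70,[0,0,0],[0,0,0]],[70,[0,0,0],[0,0,0]]]'; python3 -c "
from plant import *
print(finish_job())"
```

```text
time: 14.62
position: [609.5, -146.2, 180.0]
orientation: [-3.139, -0.099, 0.004]
ft_force: [0.3, 0.4, -0.1]
width: 70.0
the job is handed in; nothing more can be done
None
```

The press punch from the green mat is in the 22 mm hole, pushed fully home and released. I handed the job in at about 14.6 s.

- **Which punch:** its shank measured 22 mm in the wrist picture. The outline matched 22 mm and clearly not 19 or 25 mm.
- **Insertion:** it went in without touching the mouth, then met about 5–7 N of rub from the spring ball. I pushed until it stopped moving. The highest force I read was about 14 N including side load.
- **Last checks:** the handle's top is at 96.2 mm, against 96.3 mm for its two neighbours and 54.2 mm for the block, so the shoulder lies on the block. The 19 and 25 mm holes are still empty. The two punches on the grey mat and the bystanders seen in the last pictures show no change; the stapler was outside that view. The gripper is clear of everything.
- **Readings that disagreed:**
  - The top camera put the punch about 8 mm off in x from the wrist camera. That was because it also saw the side of the handle, so I used the wrist view.
  - The gripper showed about 31.5 mm on the 36 mm handle, probably because the pads give; the grip held.

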